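# Stopper a vial in the guarded bench press

## Robot

A 7-joint arm with a two-finger parallel gripper is mounted at the origin on the work surface; the furniture and walls round the work are solid. World frame = base frame: x ahead of the robot, y to its left, z up, the work surface at z = 0. Lengths are in m, angles in rad, forces in N, time in s.
With the tool pointing down it reaches from about 0.4 to 0.85 m from the base axis. Payload 10.4 kg.
Tool frame: the origin (TCP) lies on the front face of the gripper's body, between the roots of the fingers; the fingertips stand 70 mm ahead of it and the grasp point (between the pads) lies 51 mm ahead of it; y points along the fingers, z is the direction in which the jaws open and shut, and the axes are right-handed (so a half turn about y gives the same grasp; the last joint's range is limited). The gripper opens to 87 mm and grips with 3 to 60 N. Pads are 19 mm wide; open, the fingers measure 117 mm over their backs; the gripper's body (75 mm by 190 mm) begins 51 mm behind the grasp point.
Start: joints at [1.119, 0.332, -0.065, 1.46, 0.022, 1.35, -0.088], TCP at [0.26, -0.568, 0.292] pointing down, gripper open.
Joint ranges: [-2.6, 2.6], [-0.5, 2.12], [-1.47, 1.34], [0.16, 2.42], [-1.27, 4.41], [0.06, 2.06], [-2.6, 2.6]. Speed limits (rad/s): [2.22, 2.22, 2.79, 2.79, 3.14, 3.14, 3.14].

## Interface

Orientations are given as a unit quaternion [x, y, z, w].
In Python, from bench import * gives the robot as it stands. The module is installed in compiled form; this text tells all that it offers.
- The arm moves only by the shell command python3 -m pendant 'ROWS' [FORCE]. ROWS is JSON, a list of rows, each an object with "dp": the shift along the world's x, y, z in mm, a list of three; "angular": the turn, a rotation vector about the world's x, y, z in degrees, a list of three; "jaw": the closure in counts, from 0 (fully open) to 255 (shut). A call has 1 to 12 rows; each row shifts and turns the commanded pose from where the row before left it; what a row does not reach is not made up. A row lasts 1/10 s, in which the tool goes at most 50 mm and 8.59 degrees, less where a joint would pass 70% of its speed; a pose out of reach is approached as far as the arm can. A call is refused whole if a number of a shift passes 50 or a number of a turn 8.59, either way. A call with a gripper value outside its range is refused whole. The fingers move at their own pace and stop on an object; FORCE is the grip in N (left out, the last holds). Time passes only in rows, so rows that do not move let the fingers close. It gives the time, the measured TCP pose, the force and the opening at its end, in the units of the state.
- read_state(): the state, without advancing time (a new reading comes with each control period).
- camera(name): name is "side" or "top"; returns (picture, depth): 384x512x3 uint8, red, green, blue; 384x512 float32, m along the optical axis (not along the pixel's ray), 0 where there is no reading.
- get_calibration(name): a dict with "K" (3x3 intrinsics, pixels), "dist" ([k1, k2, p1, p2, k3] as OpenCV has them; the pictures are not rectified), "extrinsics" (4x4, takes a point from world to camera coordinates). Camera axes: x right, y up, looking along -z (the intrinsics and any distortion apply to the point x, -y, -z); pixel columns grow to the right and rows downward; lengths in m; the calibration is good to about 2 mm. A picture is of the moment at which its call begins. get_calibration takes no time and is no camera call.
- close_job(): hands the job in, once; it reports no verdict.
The state is a dict: "time": time; "joint_positions": joint angles; "joint_vel": joint speeds; "joint_torque": joint torques, N m; "ee_pos": TCP position; "eef_rot": TCP orientation; "ft_force": force on the tool from outside, world axes, zero at the start; "torque": the same for the moment, N m; "width": finger opening in m.
Only numpy, scipy, OpenCV 4.12 (cv2) and the standard library are available. Lean on these libraries where they do the work, as an engineer would, in place of code of your own. Each camera call takes 0.05 s, during which the arm holds its last target.

## Task

The serum vial standing in the feed slide of the small bench press has a rubber stopper that is only started. With your fingertips push the slide by its upright end plate fully home under the ram, then reach through the window in the guard and press the lever down until the stopper is fully home, and let the lever come all the way back up. Lift nothing, do not touch the guard or the vial, leave the other things on the bench where they are, and leave the slide in.

Things in the scene. Friction and masses are not known exactly. Their poses are not given: they have to be found in the camera images.
- press: Grey bench press, fixed. Origin: on the worktop under the ram. -x is its front (lever side, toward the robot at yaw 0), +y runs along the feed track, to the robot's left. Base x -160 to +100 mm, y +-85 mm, 18 mm high; track 74 mm wide, ends at y = +336 mm, guide strips 29 mm high. Overhead, a cable raceway with plugs hangs along the wall: beyond world x = 0.55 m, from 445 mm up.
- guard: White sheet-steel guard with clear side and front panes, fixed to the press; same origin and axes. Covers x -153 to +88 mm, y +-77 mm; roof slopes up to the back by 10 degrees: 177 mm high at the front, 188 mm at the window's centre, 220 mm at the back. The +y pane is open below 110 mm for slide and vial. Must not be touched.
- guard_window (a point): Centre of the guard's window, a rectangular cut-out in the roof with black edge trim: clear opening 94 mm along the press's x, 112 mm along its y. It lies 85 mm in front of the ram, straight above the lever's pad, 188 mm above the worktop.
- lever_pad (a point): Centre of the top of the lever's black finger pad (34 mm along the press's x, 46 mm along y, 10 mm thick), just below the window: about 178 mm above the worktop when the lever is up. The point moves with the lever.
- lever_arm (a joint): Lever angle, rad: 0 = up at rest, 0.25 = lowest. Pivot 140 mm behind the pad, 150 mm high, axis along the press's y; the pad sinks almost straight down, 35 mm in all. A spring returns it. Pressing the pad takes 2 to 3 N until the ram meets the stopper (0.04 to 0.09 rad), then 5 to 6 N; at about 0.21 rad (pad 29 mm down) the stopper is home and the force rises steeply.
- push_plate (a point): Centre of the outer (+y) face of the upright aluminium end plate of the feed slide, 46 mm wide along the press's x, 6 mm thick, its centre 56 mm and its top 78 mm above the worktop. The point moves with the slide. The whole slide travels along the press's -y.
- slide_plate (a joint): Travel of the feed slide, m: 0 = out (start), 0.135 = fully home against its stop, with the vial under the ram. Takes about 2 N to push and stays where it is left. When home the end plate still stands 84 mm outside the guard.
- vial_centre (a point): Centre of the glass vial (28 mm diameter, 45 mm to the rim, loose, 60 to 90 g), half-way up, 22.5 mm above its foot. It stands in the white nest of the slide, about 52 mm above the worktop, its z axis up. Not to be touched.
- stopper_plug (a joint): How far the grey rubber stopper (20 mm diameter head, 4 mm thick) has gone down into the vial, m: 0 to 0.002 at the start, 0.009 = fully home, its head on the rim. Friction-held, it stays where it is pressed.
- done_vial_1: Stoppered vial, 28 mm diameter, 49 mm high, loose, beside the track. Origin: centre of its underside. Leave it alone.
- done_vial_2: Second stoppered vial, as done_vial_1.
- agar_jar: Round jar with a black lid, 86 mm diameter, 88 mm high, loose, behind the track. Origin: centre of its underside. Leave it alone.
- petri_dish_1: Petri dish, 92 mm diameter, 15 mm high, loose, behind the track's outer end. Origin: centre of its underside. Leave it alone.
- microtube_3: Small plastic tube lying on the worktop, 40 mm long, 13 mm thick, loose, in front of the track. Origin: under its middle. Leave it alone.
- marker_3: Felt marker lying on the worktop, 136 mm long, 13 mm thick, loose, in front of the track's outer end. Origin: under its middle. Leave it alone.
Not all that is in view belongs to the job. What is shaped like the part that bears vial_centre but blue, brown or purple is not meant.

How it is judged:
On the way, in this order (a step that is already met when the one before it is completed fails the run):
1. the slide is fully home with the vial under the ram (value of joint slide_plate above 0.132 m and value of joint stopper_plug below 0.004 m), for 0.1 s.
2. the lever, pressed by the fingers, has driven the stopper home (value of joint stopper_plug above 0.0075 m and value of joint slide_plate above 0.132 m and value of joint lever_arm above 0.15 rad and contact force between any of the fingers, the arm and lever_arm above 0.5 N), for 0.05 s.
At the end, for the whole second after the job is handed in: The stopper is within 1.5 mm of fully home, the slide within 4 mm of its stop with the vial upright (within 0.1 rad) in its nest and within 5 mm of the ram's axis along the track, and the lever is back up (below 0.03 rad) (value of joint stopper_plug above 0.0075 m and value of joint slide_plate above 0.131 m and value of joint lever_arm below 0.03 rad and y of vial_centre in the frame of press between -0.005 and 0.005 m and angle between vial_centre's own z axis and vertical below 0.1 rad); the robot touches nothing.
It fails at once if the robot touches the guard (contact force between any of the fingers, the arm and guard above 0.5 N).
It fails at once if the robot touches the vial or its stopper (contact force between any of the fingers, the arm and vial above 0.5 N).
It fails at once if the vial is lifted out of its nest or tipped (height (world z) of vial_centre above 0.062 m or angle between vial_centre's own z axis and vertical above 0.3 rad).
It fails at once if another loose thing is moved by more than 15 mm or lifted (distance of any of done_vial_1, done_vial_2, agar_jar, petri_dish_1, microtube_3, marker_3 from where it was at the start of the episode above 0.015 m).
It also fails if it takes over 45 s, if anything falls off the work surface, if the arm or the gripper's body presses on something with over 40 N, if the wrist force passes 120 N, or if a joint passes its speed limit or range.

## Working session

There is one attempt and no reset: what is moved stays moved. The work goes in short steps, Python scripts to look and compute and a shell command to move; the robot and the scene stay as the last step left them, time stands still between calls to the robot, and variables do not carry over. Pictures are saved under pics/ and viewed, and the job is handed in when it is done.

```bash
mkdir -p pics; ls; python3 - <<'E'
from bench import *
import cv2,numpy as np
s=read_state()
print({k:np.round(v,3).tolist() for k,v in s.items()})
for n in("side","top"):
    p,d=camera(n); cv2.imwrite(f"pics/{n}0.png",cv2.cvtColor(p,cv2.COLOR_RGB2BGR)); np.save(f"pics/{n}0.npy",d)
    c=get_calibration(n); print(n,np.round(c["K"],1).tolist(),np.round(c["dist"],3),np.round(c["extrinsics"],3).tolist())
E
```

```text
pics
{'time': 0.0, 'joint_positions': [1.119, 0.333, -0.065, 1.461, 0.022, 1.35, -0.088], 'joint_vel': [0.0, -0.0, -0.001, -0.0, -0.001, -0.002, 0.0], 'joint_torque': [-0.0, -62.325, 0.025, -38.99, -0.061, 0.04, 0.0], 'ee_pos': [0.26, -0.568, 0.291], 'eef_rot': [-0.151, 0.691, -0.69, 0.15], 'ft_force': [-0.207, 0.137, -0.677], 'torque': [-0.057, 0.001, 0.025], 'width': 0.087}
side [[399.0, 0.0, 256.8], [0.0, 399.0, 195.3], [0.0, 0.0, 1.0]] [-0.036  0.     0.     0.     0.   ] [[-0.836, -0.549, 0.009, 0.501], [0.282, -0.415, 0.865, -0.186], [-0.471, 0.725, 0.502, -0.828], [0.0, 0.0, 0.0, 1.0]]
top [[368.9, 0.0, 256.3], [0.0, 368.9, 187.9], [0.0, 0.0, 1.0]] [-0.123  0.     0.     0.     0.   ] [[0.002, -1.0, 0.003, 0.137], [0.99, 0.002, 0.138, -0.509], [-0.138, 0.002, 0.99, -0.929], [0.0, 0.0, 0.0, 1.0]]
```

View pics/side0.png

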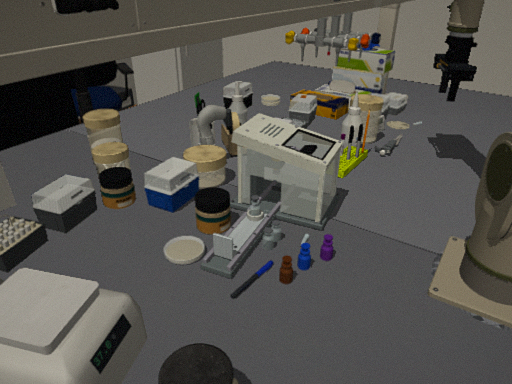

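View pics/top0.png

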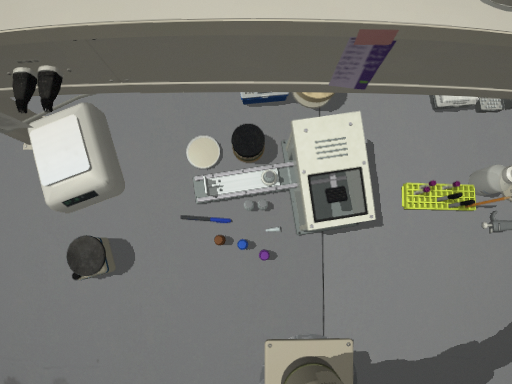

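The side view shows the press at about (285,170) and the slide's end plate at about (225,243). In the top view the guard window is at about (337,195) and the plate end of the slide at about (200,188). I'll enlarge both to measure.

```bash
cat > h.py <<'E'
import cv2,numpy as np
from bench import *
def ray(n,u,v):
    c=get_calibration(n);K=np.array(c["K"],float);D=np.array(c["dist"],float);T=np.array(c["extrinsics"],float)
    q=cv2.undistortPoints(np.array([[[u,v]]],float),K,D)[0,0]
    d=np.array([q[0],-q[1],-1.]);R=T[:3,:3];o=-R.T@T[:3,3]
    return o,R.T@d
def atz(n,u,v,z):
    o,d=ray(n,u,v);return o+d*(z-o[2])/d[2]
def dep(n,u,v,D):
    o,d=ray(n,u,v);return o+d*D[int(round(v)),int(round(u))]
def proj(n,P):
    c=get_calibration(n);K=np.array(c["K"],float);D=np.array(c["dist"],float);T=np.array(c["extrinsics"],float)
    P=np.atleast_2d(P)@T[:3,:3].T+T[:3,3]; P=P*[1,-1,-1]
    return cv2.projectPoints(P,np.zeros(3),np.zeros(3),K,D)[0][:,0]
def crop(img,x0,y0,x1,y1,s,f):
    cv2.imwrite(f,cv2.resize(img[y0:y1,x0:x1],None,fx=s,fy=s,interpolation=cv2.INTER_CUBIC))
E
python3 - <<'E'
from h import *
t=cv2.imread("pics/top0.png");s=cv2.imread("pics/side0.png")
crop(t,185,105,385,255,4,"pics/t0c.png");crop(s,190,100,360,300,3,"pics/s0c.png")
E
```

```text
(no output)
```

View pics/t0c.png

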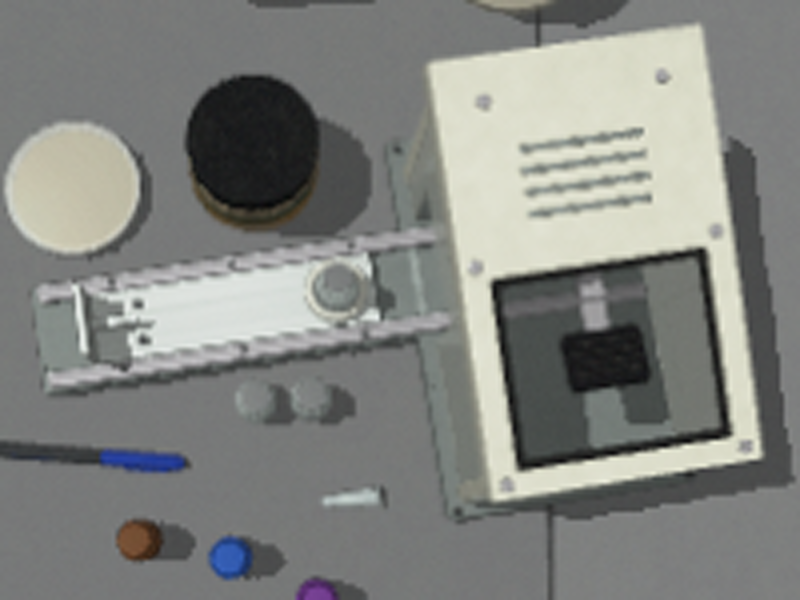

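View pics/s0c.png

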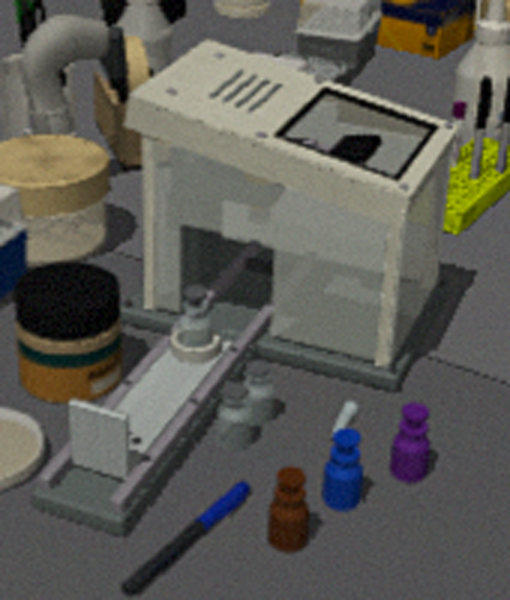

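```bash
python3 - <<'E'
from h import *
from scipy.optimize import least_squares
f=lambda u,v:(185+(u+.5)/4-.5,105+(v+.5)/4-.5)
zr=lambda x:.188+np.tan(np.radians(10))*(x+.085)
L=[((88,77),(430,63)),((88,-77),(702,25)),((-153,-77),(762,455)),((-153,77),(490,503)),
((-38,56),(499,286)),((-38,-56),(702,254)),((-132,-56),(727,431)),((-132,56),(523,464))]
M=np.array([[a/1e3,b/1e3,zr(a/1e3)] for (a,b),_ in L]);px=np.array([f(*p) for _,p in L])
def W(q,M):
    c,s=np.cos(q[2]),np.sin(q[2]);return np.c_[q[0]+c*M[:,0]-s*M[:,1],q[1]+s*M[:,0]+c*M[:,1],M[:,2]]
r=least_squares(lambda q:(proj("top",W(q,M))-px).ravel(),[.5,-.1,0.])
q=r.x;print(q,np.degrees(q[2]));print(r.fun.reshape(-1,2).round(1))
np.save("q.npy",q)
def loc(P):
    c,s=np.cos(q[2]),np.sin(q[2]);d=P[:2]-q[:2];return np.round([c*d[0]+s*d[1],-s*d[0]+c*d[1]],4)
for n,p,z in [("plate a",(80,285),.078),("plate b",(92,352),.078),("pad",(606,357),.178),("vialstop",(338,287),.078),("trackend a",(40,290),.029),("trackend b",(48,388),.029),("dv1",(258,402),.049),("dv2",(312,400),.049),("jar",(253,138),.088)]:
    P=atz("top",*f(*p),z);print(n,P.round(4),loc(P))
D=np.load("pics/top0.npy")
for p in [(606,357),(460,150),(606,390),(87,318),(740,455),(600,230)]:
    P=dep("top",*f(*p),D);print(p,P.round(3),loc(P))
print("plate side");
S=np.load("pics/side0.npy")
g=lambda u,v:(190+u/3,100+v/3)
for p in [(100,438),(100,425),(85,440),(120,445)]:
    P=dep("side",*g(*p),S);print(p,P.round(4),loc(P))
P=dep("side",*g(355,150),S);print("pad",P,loc(P))
# predictions overlay in side
im=cv2.imread("pics/side0.png")
for u,v in proj("side",W(q,np.r_[M,[[-.085,0,.188],[-.085,0,.178]]])): cv2.circle(im,(int(round(u)),int(round(v))),2,(0,0,255),-1)
crop(im,190,100,360,300,3,"pics/ov.png")
E
```

```text
[ 0.55742096 -0.02815958  0.15384431] 8.814629523829977
[[-0.3 -0.5]
 [ 0.  -0.4]
 [ 0.3  1.2]
 [ 0.9  0.1]
 [ 0.5  0.4]
 [-0.8  1. ]
 [-1.2 -0.7]
 [ 0.6 -1.1]]
plate a [0.5327 0.268  0.078 ] [0.0209 0.2965]
plate b [0.4903 0.2596 0.078 ] [-0.0222  0.2946]
pad [ 0.4755 -0.0396  0.178 ] [-0.0827  0.0012]
vialstop [0.5317 0.1061 0.078 ] [-0.0049  0.1366]
trackend a [0.5377 0.3014 0.029 ] [0.031  0.3287]
trackend b [0.4726 0.2945 0.029 ] [-0.0344  0.3319]
dv1 [0.462  0.1564 0.049 ] [-0.0661  0.197 ]
dv2 [0.4633 0.1219 0.049 ] [-0.07    0.1627]
jar [0.6251 0.1596 0.088 ] [0.0956 0.1752]
(606, 357) [ 0.475 -0.039  0.181] [-0.083   0.0019]
(460, 150) [0.585 0.044 0.21 ] [0.0384 0.0673]
(606, 390) [ 0.473 -0.075  0.017] [-0.0905 -0.0331]
(87, 318) [0.512 0.263 0.075] [-1.000e-04  2.952e-01]
(740, 455) [ 0.421 -0.113  0.18 ] [-0.1483 -0.0631]
(600, 230) [ 0.543 -0.033  0.201] [-0.0152 -0.0028]
plate side
(100, 438) [0.5102 0.2672 0.052 ] [-0.0014  0.2991]
(100, 425) [0.5078 0.2697 0.066 ] [-0.0034  0.3019]
(85, 440) [0.5213 0.2706 0.0476] [0.0101 0.3008]
(120, 445) [0.4934 0.2661 0.0523] [-0.0182  0.3006]
pad [ 0.46695441 -0.02426582  0.17918781] [-0.0888  0.0177]
```

View pics/ov.png

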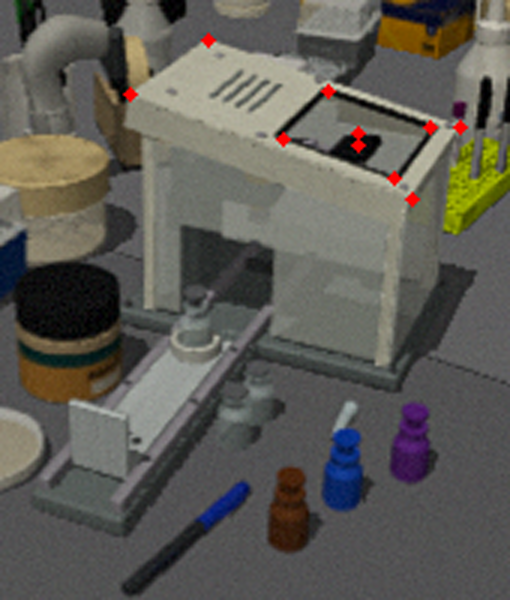

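The predicted corners fall on the guard and window in the side view too, within about 1 px. Next I check heights along the travel path and the tool axes, and compute the targets.

```bash
python3 - <<'E'
from h import *
from scipy.spatial.transform import Rotation as R
q=np.load("q.npy");s=read_state()
Rm=R.from_quat(s["eef_rot"]).as_matrix();print(Rm.round(3))
D=np.load("pics/top0.npy")
H={}
for v in range(0,384,2):
  for u in range(0,512,2):
    if D[v,u]<=0: continue
    P=dep("top",u,v,D);k=(int(np.floor(P[0]*10)),int(np.floor(P[1]*10)));H[k]=max(H.get(k,0),P[2])
print("y:",list(range(6,-8,-1)))
for x in range(9,-1,-1): print(x,[int(H.get((x,y),-.001)*1000) for y in range(6,-8,-1)])
c,sn=np.cos(q[2]),np.sin(q[2])
w=lambda a,b:np.round([q[0]+c*a-sn*b,q[1]+sn*a+c*b],4)
for n,a,b in[("pre",0,.34),("contact",0,.311),("home",0,.173),("back",0,.215),("pad",-.085,0)]:print(n,w(a,b))
# angle of jaw axis vs press x
z=Rm[:,2];print("jaw yaw",np.degrees(np.arctan2(z[1],z[0])))
E
```

```text
[[-0.909 -0.001  0.416]
 [-0.416  0.001 -0.909]
 [ 0.    -1.    -0.001]]Traceback (most recent call last):
  File "<stdin>", line 10, in <module>
  File "h.py", line 11, in dep
    o,d=ray(n,u,v);return o+d*D[int(round(v)),int(round(u))]
        ~~~^^^^^^^
  File "h.py", line 4, in ray
    c=get_calibration(n);K=np.array(c["K"],float);D=np.array(c["dist"],float);T=np.array(c["extrinsics"],float)
ValueError: time passes only in moves, steps and waits
```

```bash
sed -i 's/^from bench import \*/from bench import *\nimport bench,functools\nget_calibration=functools.lru_cache()(bench.get_calibration)/' h.py; python3 - <<'E'
from h import *
from scipy.spatial.transform import Rotation as R
q=np.load("q.npy");s=read_state()
Rm=R.from_quat(s["eef_rot"]).as_matrix()
D=np.load("pics/top0.npy")
H={}
for v in range(0,384,2):
  for u in range(0,512,2):
    if D[v,u]<=0: continue
    P=dep("top",u,v,D);k=(int(np.floor(P[0]*10)),int(np.floor(P[1]*10)));H[k]=max(H.get(k,0),P[2])
print("y:",list(range(6,-8,-1)))
for x in range(9,-1,-1): print(x,[int(H.get((x,y),-.001)*1000) for y in range(6,-8,-1)])
c,sn=np.cos(q[2]),np.sin(q[2])
w=lambda a,b:np.round([q[0]+c*a-sn*b,q[1]+sn*a+c*b],4)
for n,a,b in[("pre",0,.34),("contact",0,.311),("home",0,.173),("back",0,.215),("pad",-.085,0)]:print(n,w(a,b))
z=Rm[:,2];print("jaw yaw",np.degrees(np.arctan2(z[1],z[0])))
E
```

```text
y: [6, 5, 4, 3, 2, 1, 0, -1, -2, -3, -4, -5, -6, -7]
9 [-1, -1, -1, -1, -1, -1, -1, -1, -1, -1, -1, -1, -1, -1]
8 [-1, -1, -1, -1, -1, -1, -1, -1, -1, -1, -1, -1, -1, -1]
7 [154, 115, 4, 4, 4, 88, 95, 93, 5, 4, 65, 66, 36, 40]
6 [267, 541, 656, 656, 656, 656, 656, 656, 678, 563, 5, 4, 3, 3]
5 [384, 311, 656, 656, 656, 656, 656, 656, 655, 99, 98, 155, 121, 1]
4 [121, 113, 4, 13, 80, 52, 198, 194, 191, 97, 139, 157, 106, -1]
3 [103, 104, 6, 4, 61, 61, 180, 178, 4, 4, 4, 4, 30, -1]
2 [5, 101, 6, 5, 6, 4, 4, 5, 3, 3, 4, 4, 3, -1]
1 [5, 5, 5, 5, 5, 13, 16, 15, 15, 5, 4, 4, 5, -1]
0 [5, 5, 5, 5, 5, 15, 196, 242, 16, 4, 4, 4, 3, -1]
pre [0.5053 0.3078]
contact [0.5098 0.2792]
home [0.5309 0.1428]
back [0.5245 0.1843]
pad [ 0.4734 -0.0412]
jaw yaw -65.43084285140596
```

```bash
python3 -m pendant '[{"dp":[0,0,40],"angular":[0,0,0],"jaw":255},{"dp":[0,0,40],"angular":[0,0,0],"jaw":255},{"dp":[15,46,0],"angular":[0,0,7.4],"jaw":255},{"dp":[15,46,0],"angular":[0,0,7.4],"jaw":255},{"dp":[15,46,0],"angular":[0,0,7.4],"jaw":255},{"dp":[15,46,0],"angular":[0,0,7.4],"jaw":255},{"dp":[15,46,0],"angular":[0,0,7.4],"jaw":255},{"dp":[15,46,0],"angular":[0,0,7.4],"jaw":255},{"dp":[15,46,0],"angular":[0,0,7.4],"jaw":255},{"dp":[15,46,0],"angular":[0,0,7.4],"jaw":255},{"dp":[15,46,0],"angular":[0,0,7.4],"jaw":255},{"dp":[15,46,0],"angular":[0,0,7.4],"jaw":255}]'; python3 - <<'E'
from h import *
for n in("side","top"):
    p,d=camera(n); cv2.imwrite(f"pics/{n}1.png",cv2.cvtColor(p,cv2.COLOR_RGB2BGR)); np.save(f"pics/{n}1.npy",d)
a=np.hstack([cv2.imread("pics/side1.png"),cv2.imread("pics/top1.png")]);cv2.imwrite("pics/b1.png",cv2.resize(a,None,fx=.78,fy=.78))
E
```

```text
time: 1.3
ee_pos: [0.4099, -0.1064, 0.3722]
eef_rot: [0.537, -0.46, 0.46, -0.537]
ft_force: [1.7, 0.1, 0.2]
width: 0.0026
```

View pics/b1.png

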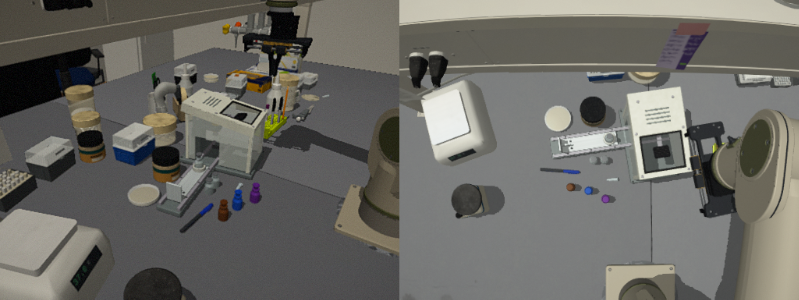

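Side view: the arm clears everything, gripper at about (275,50). The top view shows the elbow out to the right, with the gripper at about (712,170). I'll carry on toward the plate, with a 15° tilt to keep the wrist away from the raceway.

```bash
python3 -m pendant '[{"dp":[0,45,0],"angular":[0,0,0],"jaw":255},{"dp":[0,45,0],"angular":[0,0,0],"jaw":255},{"dp":[0,45,0],"angular":[0,0,0],"jaw":255},{"dp":[0,45,0],"angular":[0,0,0],"jaw":255},{"dp":[0,45,0],"angular":[0,0,0],"jaw":255},{"dp":[0,45,0],"angular":[0,0,0],"jaw":255},{"dp":[0,45,0],"angular":[0,0,0],"jaw":255},{"dp":[0,45,0],"angular":[0,0,0],"jaw":255},{"dp":[38,29,0],"angular":[1.15,-7.4,0],"jaw":255},{"dp":[38,29,0],"angular":[1.15,-7.4,0],"jaw":255},{"dp":[0,0,-40],"angular":[0,0,0],"jaw":255},{"dp":[0,0,-40],"angular":[0,0,0],"jaw":255}]'; python3 - <<'E'
from h import *
from scipy.spatial.transform import Rotation as R
for n in("side","top"):
    p,d=camera(n); cv2.imwrite(f"pics/{n}2.png",cv2.cvtColor(p,cv2.COLOR_RGB2BGR)); np.save(f"pics/{n}2.npy",d)
a=np.hstack([cv2.imread("pics/side2.png"),cv2.imread("pics/top2.png")]);cv2.imwrite("pics/b2.png",cv2.resize(a,None,fx=.78,fy=.78))
s=read_state();M=R.from_quat(s["eef_rot"]).as_matrix();print(M.round(3),s["joint_positions"]);t=s["ee_pos"]+M[:,1]*.07;q=np.load("q.npy")
c,sn=np.cos(q[2]),np.sin(q[2]);d=t[:2]-q[:2];print("tip",t,"local",c*d[0]+sn*d[1],-sn*d[0]+c*d[1])
E
```

```text
time: 2.6
ee_pos: [0.486, 0.3104, 0.2913]
eef_rot: [-0.461, 0.397, -0.517, 0.602]
ft_force: [0.8, -1.2, -0.3]
width: 0.0006
[[ 0.149  0.248  0.957]
 [-0.989  0.036  0.145]
 [ 0.002 -0.968  0.251]] [ 0.2469035   0.22220221 -1.06662645  1.73805613  0.38701252  1.11478948
 -0.7802692 ]
tip [0.50163596 0.31013685 0.21935852] local -0.003286211967884034 0.3428493014044454
```

View pics/b2.png

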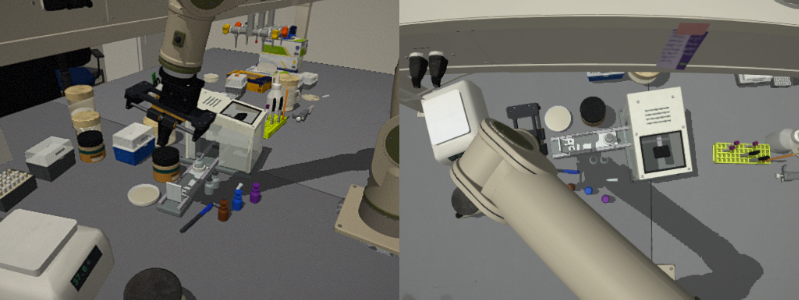

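Side view: the gripper is at about (175,110), above and beyond the plate at about (175,190). Nothing is near it. Lowering now.

```bash
python3 -m pendant '[{"dp":[0,0,-41],"angular":[0,0,0],"jaw":255},{"dp":[0,0,-41],"angular":[0,0,0],"jaw":255},{"dp":[0,0,-41],"angular":[0,0,0],"jaw":255},{"dp":[0,0,-41],"angular":[0,0,0],"jaw":255},{"dp":[2.4,-15.6,0],"angular":[0,0,0],"jaw":255},{"dp":[0,0,0],"angular":[0,0,0],"jaw":255}]'; python3 - <<'E'
from h import *
p,d=camera("side"); s=cv2.cvtColor(p,cv2.COLOR_RGB2BGR);crop(s,150,60,350,300,2.5,"pics/s3.png")
E
```

```text
time: 3.3
ee_pos: [0.4895, 0.2922, 0.1287]
eef_rot: [-0.461, 0.398, -0.518, 0.6]
ft_force: [0.1, 0.4, 0.1]
width: 0.0004
```

View pics/s3.png

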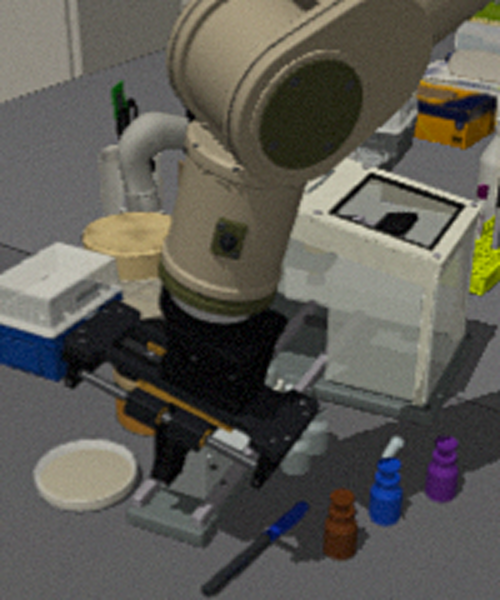

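Side view: the closed fingers are at about (200,450), just outside the plate. The wrist bulb is at about (270,90), so I'll check its clearance to the raceway and the guard.

```bash
python3 - <<'E'
from h import *
p,d=camera("side")
q=np.load("q.npy");c,sn=np.cos(q[2]),np.sin(q[2])
for u,v in [(310,110),(310,50),(230,50),(230,90),(200,40),(350,30),(300,150),(200,150),(170,110),(200,200),(270,215)]:
    P=dep("side",150+u/2.5,60+v/2.5,d);e=P[:2]-q[:2];print((u,v),P.round(3),"loc y",round(-sn*e[0]+c*e[1],3))
E
```

```text
(310, 110) [0.374 0.304 0.394] loc y 0.356
(310, 50) [0.37  0.313 0.431] loc y 0.366
(230, 50) [0.418 0.323 0.427] loc y 0.368
(230, 90) [0.405 0.342 0.41 ] loc y 0.39
(200, 40) [0.447 0.313 0.427] loc y 0.355
(350, 30) [0.358 0.289 0.44 ] loc y 0.344
(300, 150) [0.381 0.304 0.368] loc y 0.355
(200, 150) [0.441 0.324 0.362] loc y 0.366
(170, 110) [ 1.233 -0.633  0.004] loc y -0.701
(200, 200) [0.44  0.327 0.33 ] loc y 0.369
(270, 215) [0.402 0.304 0.32 ] loc y 0.352
```

```bash
python3 -m pendant '[{"dp":[1.5,-9.9,0],"angular":[0,0,0],"jaw":255},{"dp":[1.5,-9.9,0],"angular":[0,0,0],"jaw":255},{"dp":[1.5,-9.9,0],"angular":[0,0,0],"jaw":255},{"dp":[1.5,-9.9,0],"angular":[0,0,0],"jaw":255},{"dp":[1.5,-9.9,0],"angular":[0,0,0],"jaw":255},{"dp":[1.5,-9.9,0],"angular":[0,0,0],"jaw":255}]';python3 -m pendant '[{"dp":[1.5,-9.9,0],"angular":[0,0,0],"jaw":255},{"dp":[1.5,-9.9,0],"angular":[0,0,0],"jaw":255},{"dp":[1.5,-9.9,0],"angular":[0,0,0],"jaw":255},{"dp":[1.5,-9.9,0],"angular":[0,0,0],"jaw":255},{"dp":[1.5,-9.9,0],"angular":[0,0,0],"jaw":255},{"dp":[1.5,-9.9,0],"angular":[0,0,0],"jaw":255},{"dp":[0.8,-5,0],"angular":[0,0,0],"jaw":255},{"dp":[0.8,-5,0],"angular":[0,0,0],"jaw":255},{"dp":[0.6,-4,0],"angular":[0,0,0],"jaw":255}]'; python3 - <<'E'
from h import *
p,d=camera("side"); s=cv2.cvtColor(p,cv2.COLOR_RGB2BGR);crop(s,190,60,350,270,2.8,"pics/s4.png")
E
```

```text
time: 4.0
ee_pos: [0.4976, 0.2337, 0.1285]
eef_rot: [-0.461, 0.397, -0.517, 0.602]
ft_force: [0.0, 3.0, 1.7]
width: 0.0004
time: 4.9
ee_pos: [0.5084, 0.1608, 0.1281]
eef_rot: [-0.461, 0.398, -0.517, 0.601]
ft_force: [1.0, 2.6, -1.1]
width: 0.0007
```

View pics/s4.png

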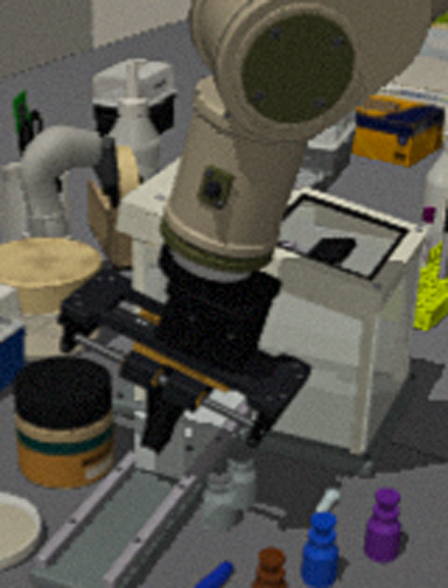

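Side view: the finger is on the plate at about (165,440), the slide is travelling, and there's about 23 mm left. Continuing slowly and watching the force.

```bash
python3 -m pendant '[{"dp":[0.8,-5,0],"angular":[0,0,0],"jaw":255},{"dp":[0.8,-5,0],"angular":[0,0,0],"jaw":255},{"dp":[0.8,-5,0],"angular":[0,0,0],"jaw":255},{"dp":[0.5,-3,0],"angular":[0,0,0],"jaw":255}]'; python3 -m pendant '[{"dp":[0.3,-2,0],"angular":[0,0,0],"jaw":255}]';python3 -m pendant '[{"dp":[0.3,-2,0],"angular":[0,0,0],"jaw":255}]'
```

```text
time: 5.35
ee_pos: [0.5111, 0.1435, 0.1282]
eef_rot: [-0.461, 0.398, -0.517, 0.602]
ft_force: [-3.8, 11.7, -1.4]
width: 0.0005
time: 5.45
ee_pos: [0.511, 0.1433, 0.1282]
eef_rot: [-0.461, 0.398, -0.516, 0.603]
ft_force: [-2.6, 15.2, -4.0]
width: 0.0
time: 5.55
ee_pos: [0.511, 0.143, 0.1283]
eef_rot: [-0.46, 0.398, -0.515, 0.604]
ft_force: [-2.2, 21.7, -7.0]
width: 0.0004
```

```bash
python3 -m pendant '[{"dp":[0.3,-2,0],"angular":[0,0,0],"jaw":255}]';python3 -m pendant '[{"dp":[0.3,-2,0],"angular":[0,0,0],"jaw":255}]'
```

```text
time: 5.65
ee_pos: [0.511, 0.1428, 0.1284]
eef_rot: [-0.46, 0.398, -0.514, 0.605]
ft_force: [-2.0, 28.6, -9.0]
width: 0.0005
time: 5.75
ee_pos: [0.5109, 0.1425, 0.1284]
eef_rot: [-0.46, 0.398, -0.513, 0.606]
ft_force: [-3.2, 32.8, -10.1]
width: 0.0005
```

The slide has stopped firmly at 33 N. I'll back off and verify that it's really home.

```bash
python3 -m pendant '[{"dp":[-1.5,10,0],"angular":[0,0,0],"jaw":255},{"dp":[-2.3,15,0],"angular":[0,0,0],"jaw":255},{"dp":[-6,40,0],"angular":[0,0,0],"jaw":255},{"dp":[0,0,40],"angular":[0,0,0],"jaw":255},{"dp":[0,0,45],"angular":[0,0,0],"jaw":255},{"dp":[0,0,45],"angular":[0,0,0],"jaw":255},{"dp":[0,0,45],"angular":[0,0,0],"jaw":255},{"dp":[0,0,45],"angular":[0,0,0],"jaw":255}]'; python3 - <<'E'
from h import *
for n in("side","top"):
    p,d=camera(n); cv2.imwrite(f"pics/{n}5.png",cv2.cvtColor(p,cv2.COLOR_RGB2BGR)); np.save(f"pics/{n}5.npy",d)
crop(cv2.imread("pics/side5.png"),190,100,360,290,3,"pics/s5.png");crop(cv2.imread("pics/top5.png"),185,105,385,255,4,"pics/t5.png")
E
```

```text
time: 6.55
ee_pos: [0.5025, 0.1996, 0.3501]
eef_rot: [-0.461, 0.397, -0.517, 0.601]
ft_force: [1.5, 0.8, -0.3]
width: 0.0005
```

View pics/s5.png

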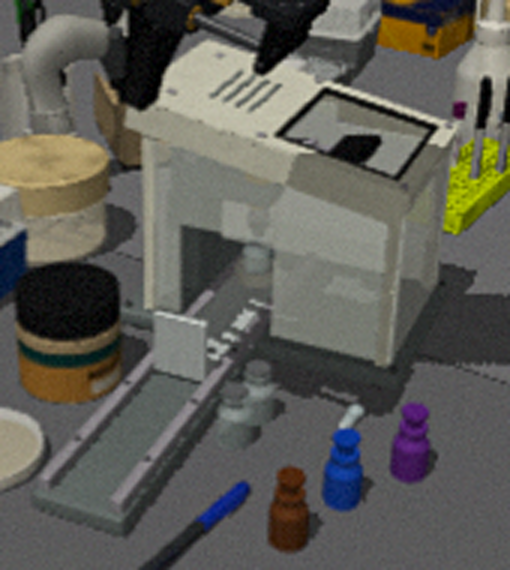

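View pics/t5.png

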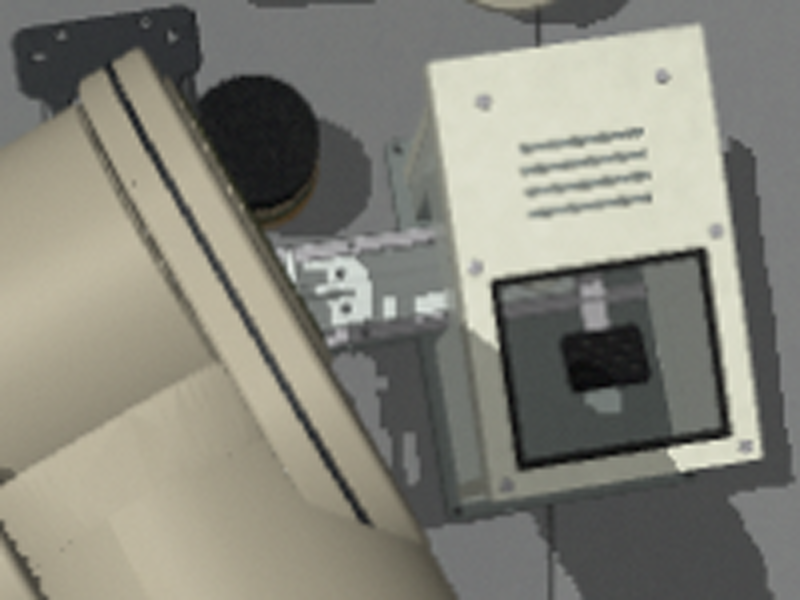

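```bash
python3 - <<'E'
from h import *
q=np.load("q.npy");c,sn=np.cos(q[2]),np.sin(q[2])
f=lambda u,v:(185+(u+.5)/4-.5,105+(v+.5)/4-.5)
g=lambda u,v:(190+(u+1)/3-.5,100+(v+1)/3-.5)
loc=lambda P:np.array([c*(P[0]-q[0])+sn*(P[1]-q[1]),-sn*(P[0]-q[0])+c*(P[1]-q[1])])
for a,b in [((138,303),(340,273)),((139,341),(347,308))]:
  A,B=atz("top",*f(*a),.03),atz("top",*f(*b),.03);print(loc(A),loc(B),loc(B)-loc(A))
for a,b in [((70,402),(155,311)),((129,416),(206,325))]:
  A,B=atz("side",*g(*a),.078),atz("side",*g(*b),.078);print(loc(A),loc(B),loc(B)-loc(A))
d=np.load("pics/side5.npy")
for p in [(180,345),(170,335),(190,360),(195,340)]: print(loc(dep("side",*g(*p),d)))
E
```

```text
[0.01234717 0.2655159 ] [0.01203102 0.13080438] [-0.00031616 -0.13471153]
[-0.01277888  0.26834145] [-0.01177429  0.12991277] [ 0.00100459 -0.13842869]
[0.02106446 0.30090699] [0.02185377 0.16478047] [ 0.00078931 -0.13612652]
[-0.02412509  0.2979139 ] [-0.02336209  0.16660497] [ 0.000763   -0.13130894]
[-0.00061416  0.16587553]
[0.00827778 0.1657089 ]
[-0.00838926  0.16356717]
[-0.0135928   0.16561271]
```

Measured travel of the slide is 131–138 mm (mean 135 mm), and the side view shows the vial at about (257,258), upright under the ram. The slide is home. Now I'll untilt, yaw by -90° and move above the window.

```bash
python3 -m pendant '[{"dp":[-20,-21,0],"angular":[-1.15,7.4,0],"jaw":255},{"dp":[-20,-21,0],"angular":[-1.15,7.4,0],"jaw":255},{"dp":[0,-20,0],"angular":[0,0,-8.5],"jaw":255},{"dp":[0,-20,0],"angular":[0,0,-8.5],"jaw":255},{"dp":[0,-20,0],"angular":[0,0,-8.5],"jaw":255},{"dp":[0,-20,0],"angular":[0,0,-8.5],"jaw":255},{"dp":[0,-20,0],"angular":[0,0,-8.5],"jaw":255},{"dp":[0,-20,0],"angular":[0,0,-8.5],"jaw":255},{"dp":[0,-20,0],"angular":[0,0,-8.5],"jaw":255},{"dp":[0,-20,0],"angular":[0,0,-8.5],"jaw":255},{"dp":[0,-20,0],"angular":[0,0,-8.5],"jaw":255},{"dp":[0,-20,0],"angular":[0,0,-8.5],"jaw":255}]';  python3 -m pendant '[{"dp":[0,0,0],"angular":[0,0,-5],"jaw":255},{"dp":[0,0,0],"angular":[0.8,-5,0],"jaw":255},{"dp":[0,0,0],"angular":[0.8,-5,0],"jaw":255},{"dp":[0,0,0],"angular":[0,0,0],"jaw":255}]'; cat > st.py <<'E'
from h import *
from scipy.spatial.transform import Rotation as R
s=read_state();M=R.from_quat(s["eef_rot"]).as_matrix();t=s["ee_pos"]+M[:,1]*.07;q=np.load("q.npy")
c,sn=np.cos(q[2]),np.sin(q[2]);d=t[:2]-q[:2]
print(s["time"],"tip",t.round(4),"local",round(c*d[0]+sn*d[1],4),round(-sn*d[0]+c*d[1],4),"appr",M[:,1].round(3),"jaw yaw",np.degrees(np.arctan2(M[1,2],M[0,2])).round(2),"F",np.round(s["ft_force"],1))
E
python3 st.py; python3 - <<'E'
from h import *
for n in("side","top"):
    p,d=camera(n); cv2.imwrite(f"pics/{n}6.png",cv2.cvtColor(p,cv2.COLOR_RGB2BGR)); np.save(f"pics/{n}6.npy",d)
a=np.hstack([cv2.imread("pics/side6.png"),cv2.imread("pics/top6.png")]);cv2.imwrite("pics/b6.png",cv2.resize(a,None,fx=.78,fy=.78))
E
```

```text
time: 7.85
ee_pos: [0.4624, -0.0433, 0.3478]
eef_rot: [0.081, -0.702, 0.703, -0.081]
ft_force: [-0.5, 0.2, 0.2]
width: 0.0004
time: 8.25
ee_pos: [0.4617, -0.0429, 0.348]
eef_rot: [0.011, 0.707, -0.698, 0.114]
ft_force: [0.2, 0.4, 0.1]
width: 0.0007
8.25 tip [ 0.4739 -0.0411  0.2791] local -0.0845 -0.0 appr [ 0.175  0.025 -0.984] jaw yaw -81.58 F [0.2 0.4 0.1]
```

View pics/b6.png

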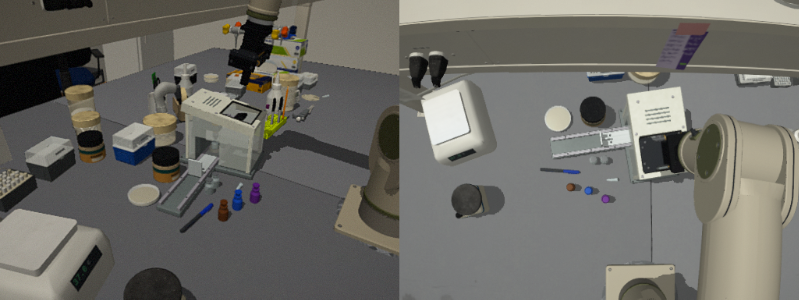

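Both views show the tool above the window: side (247,70), top (655,150). The tip's local position is (-84.5, 0) mm, as wanted. Descending to just above the pad.

```bash
python3 -m pendant '[{"dp":[0,0,-30],"angular":[0,0,0],"jaw":255},{"dp":[0,0,-30],"angular":[0,0,0],"jaw":255},{"dp":[0,0,-28],"angular":[0,0,0],"jaw":255},{"dp":[0,0,0],"angular":[0,0,0],"jaw":255}]'; python3 st.py; python3 - <<'E'
from h import *
p,d=camera("side");s=cv2.cvtColor(p,cv2.COLOR_RGB2BGR);cv2.imwrite("pics/side7.png",s);crop(s,220,60,360,200,4,"pics/s7.png")
E
```

```text
time: 8.75
ee_pos: [0.4612, -0.0414, 0.257]
eef_rot: [0.007, 0.709, -0.696, 0.113]
ft_force: [-0.6, -0.2, -0.3]
width: 0.0005
8.75 tip [ 0.4729 -0.0393  0.1881] local -0.0852 0.002 appr [ 0.166  0.03  -0.986] jaw yaw -81.37 F [-0.6 -0.2 -0.3]
```

View pics/s7.png

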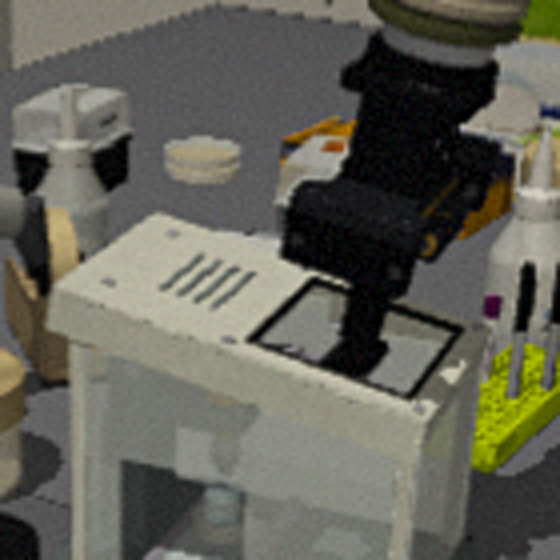

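The finger is centred over the pad at about (360,345), well inside the window, and the gripper body is clear of the roof. Pressing in steps.

```bash
python3 -m pendant '[{"dp":[0,0,-5],"angular":[0,0,0],"jaw":255},{"dp":[0,0,-5],"angular":[0,0,0],"jaw":255},{"dp":[0,0,-5],"angular":[0,0,0],"jaw":255},{"dp":[0,0,-5],"angular":[0,0,0],"jaw":255}]'; python3 st.py;python3 -m pendant '[{"dp":[0,0,-4],"angular":[0,0,0],"jaw":255},{"dp":[0,0,-4],"angular":[0,0,0],"jaw":255},{"dp":[0,0,-4],"angular":[0,0,0],"jaw":255},{"dp":[0,0,-3],"angular":[0,0,0],"jaw":255}]'; python3 st.py
```

```text
time: 9.2
ee_pos: [0.463, -0.0419, 0.2404]
eef_rot: [0.01, 0.707, -0.697, 0.115]
ft_force: [-2.2, -0.3, 4.8]
width: 0.0006
9.2 tip [ 0.4752 -0.04    0.1715] local -0.0831 0.0009 appr [ 0.174  0.027 -0.984] jaw yaw -81.43 F [-2.2 -0.3  4.8]
time: 9.6
ee_pos: [0.4627, -0.042, 0.2249]
eef_rot: [0.01, 0.708, -0.697, 0.115]
ft_force: [-3.1, -1.1, 4.3]
width: 0.0004
9.6 tip [ 0.4748 -0.04    0.156 ] local -0.0835 0.0009 appr [ 0.173  0.027 -0.984] jaw yaw -81.43 F [-3.1 -1.1  4.3]
```

```bash
python3 -m pendant '[{"dp":[0,0,-3],"angular":[0,0,0],"jaw":255},{"dp":[0,0,-3],"angular":[0,0,0],"jaw":255},{"dp":[0,0,0],"angular":[0,0,0],"jaw":255}]'; python3 st.py;python3 -m pendant '[{"dp":[0,0,-3],"angular":[0,0,0],"jaw":255},{"dp":[0,0,0],"angular":[0,0,0],"jaw":255}]'; python3 st.py
```

```text
time: 9.9
ee_pos: [0.4627, -0.0419, 0.219]
eef_rot: [0.01, 0.708, -0.697, 0.115]
ft_force: [-2.1, -1.4, 3.2]
width: 0.0006
9.9 tip [ 0.4749 -0.0399  0.1501] local -0.0834 0.001 appr [ 0.173  0.028 -0.984] jaw yaw -81.43 F [-2.1 -1.4  3.2]
time: 10.1
ee_pos: [0.463, -0.0419, 0.2169]
eef_rot: [0.01, 0.707, -0.697, 0.115]
ft_force: [-9.6, -0.8, 15.4]
width: 0.0002
10.1 tip [ 0.4752 -0.0399  0.148 ] local -0.0831 0.001 appr [ 0.174  0.027 -0.984] jaw yaw -81.43 F [-9.6 -0.8 15.4]
```

The force has jumped to 15 N with the pad about 30 mm down, so the stopper has reached its end. I'll push slightly more, hold, then raise.

```bash
python3 -m pendant '[{"dp":[0,0,-2],"angular":[0,0,0],"jaw":255},{"dp":[0,0,0],"angular":[0,0,0],"jaw":255},{"dp":[0,0,0],"angular":[0,0,0],"jaw":255}]'; python3 st.py; python3 - <<'E'
from h import *
p,d=camera("side");s=cv2.cvtColor(p,cv2.COLOR_RGB2BGR);cv2.imwrite("pics/side8.png",s);crop(s,220,60,360,200,4,"pics/s8.png")
E
```

```text
time: 10.4
ee_pos: [0.4631, -0.0418, 0.2156]
eef_rot: [0.01, 0.707, -0.697, 0.115]
ft_force: [-14.2, -0.0, 23.8]
width: 0.0007
10.4 tip [ 0.4752 -0.04    0.1467] local -0.083 0.0009 appr [ 0.174  0.027 -0.984] jaw yaw -81.43 F [-14.2  -0.   23.8]
```

View pics/s8.png

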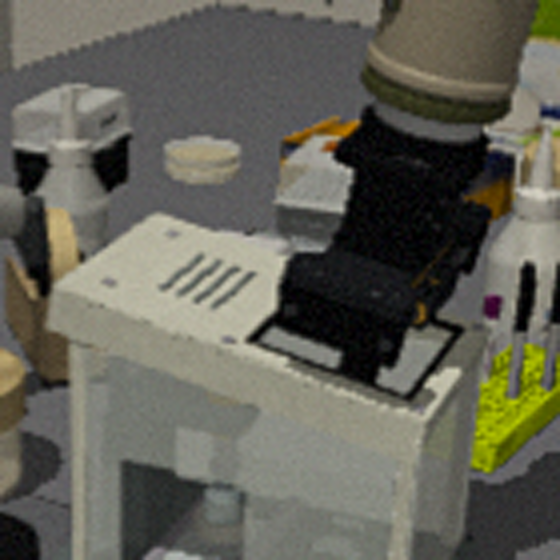

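The finger is down through the window at about (365,370), with the body still clear of the roof. Raising it out.

```bash
python3 -m pendant '[{"dp":[0,0,-1],"angular":[0,0,0],"jaw":255},{"dp":[0,0,0],"angular":[0,0,0],"jaw":255},{"dp":[0,0,10],"angular":[0,0,0],"jaw":255},{"dp":[0,0,10],"angular":[0,0,0],"jaw":255},{"dp":[0,0,10],"angular":[0,0,0],"jaw":255},{"dp":[0,0,10],"angular":[0,0,0],"jaw":255},{"dp":[0,0,25],"angular":[0,0,0],"jaw":255},{"dp":[0,0,45],"angular":[0,0,0],"jaw":255},{"dp":[0,0,45],"angular":[0,0,0],"jaw":255},{"dp":[-10,-45,0],"angular":[0,0,0],"jaw":255},{"dp":[-10,-45,0],"angular":[0,0,0],"jaw":255}]'; python3 -m pendant '[{"dp":[-10,-45,0],"angular":[0,0,0],"jaw":255},{"dp":[-10,-45,0],"angular":[0,0,0],"jaw":255},{"dp":[0,0,0],"angular":[0,0,0],"jaw":255},{"dp":[0,0,0],"angular":[0,0,0],"jaw":255}]';  python3 - <<'E'
from h import *
for n in("side","top"):
    p,d=camera(n); cv2.imwrite(f"pics/{n}9.png",cv2.cvtColor(p,cv2.COLOR_RGB2BGR)); np.save(f"pics/{n}9.npy",d)
crop(cv2.imread("pics/side9.png"),230,100,360,240,4,"pics/s9.png");crop(cv2.imread("pics/top9.png"),185,105,385,255,4,"pics/t9.png")
crop(cv2.imread("pics/side5.png"),245,160,305,220,8,"pics/s5v.png")
a=[cv2.resize(cv2.imread(f"pics/side{i}.png")[165:215,250:300],None,fx=8,fy=8,interpolation=cv2.INTER_CUBIC) for i in (5,9)]
cv2.imwrite("pics/v59.png",np.hstack(a))
E
```

```text
time: 11.55
ee_pos: [0.443, -0.1321, 0.3703]
eef_rot: [0.009, 0.707, -0.698, 0.117]
ft_force: [0.6, -0.7, -0.7]
width: 0.0002
time: 11.95
ee_pos: [0.4225, -0.2223, 0.3682]
eef_rot: [0.01, 0.708, -0.697, 0.114]
ft_force: [0.3, 0.4, 0.1]
width: 0.0004
```

View pics/s9.png

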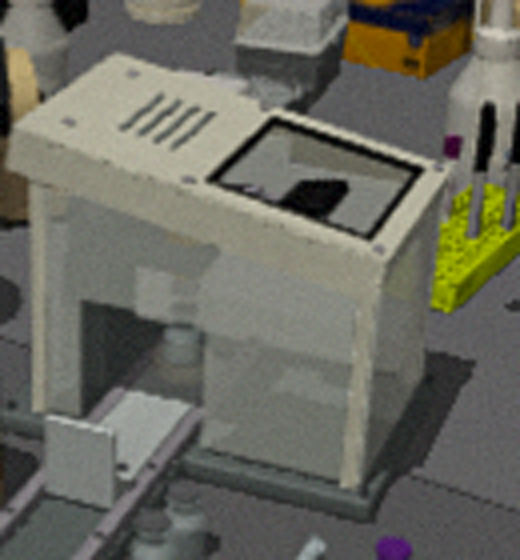

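View pics/t9.png

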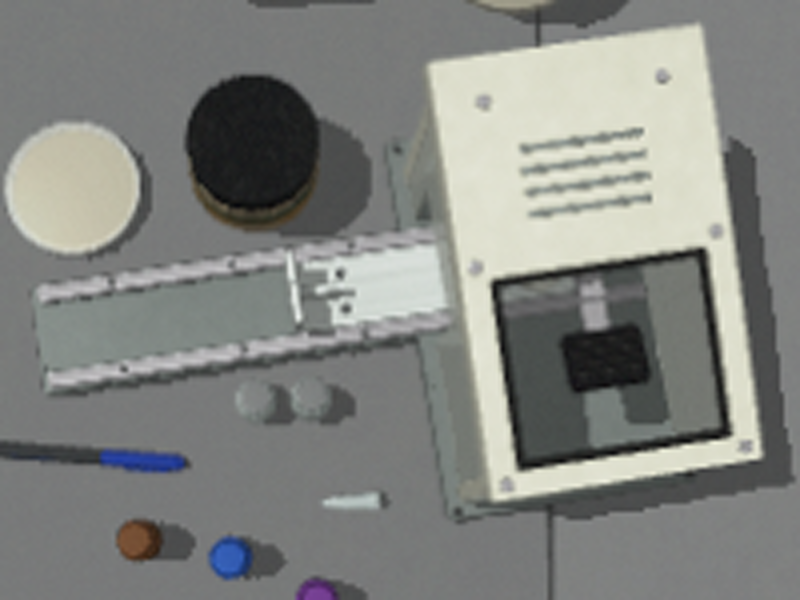

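View pics/v59.png

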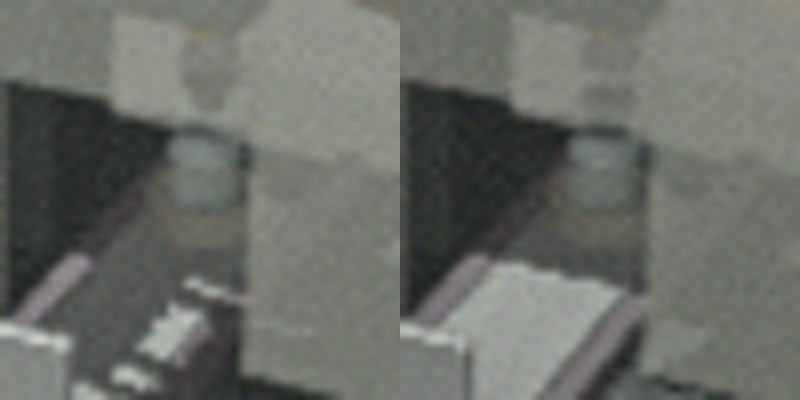

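The pad in the window is back at its starting pixels (606,357). The stopper now sits lower, with a visible gap to the ram, and the neighbouring things haven't moved. One last check of slide travel and lever, by comparing the pictures.

```bash
python3 - <<'E'
from h import *
a=cv2.cvtColor(cv2.imread("pics/top0.png"),6).astype(np.float32);b=cv2.cvtColor(cv2.imread("pics/top9.png"),6).astype(np.float32)
A=cv2.resize(a,None,fx=4,fy=4,interpolation=2);B=cv2.resize(b,None,fx=4,fy=4,interpolation=2)
r=cv2.matchTemplate(B,A[700:775,795:900],5);_,m,_,l=cv2.minMaxLoc(r);
f=lambda u,v:((u+.5)/4-.5,(v+.5)/4-.5)
P=atz("top",*f(822,738),.07);Q=atz("top",*f(822+l[0]-795,738+l[1]-700),.07);print("plate shift",m,l,np.linalg.norm(Q-P))
r=cv2.matchTemplate(B[700:1000,1200:1500],A[740:840,1290:1400],5);print("pad",cv2.minMaxLoc(r)[1::2],"expect (90,40)")
diff=np.abs(a-b)[100:260,180:290];print("max moved px outside:",[(n,float(np.abs(a-b)[y0:y1,x0:x1].mean())) for n,x0,y0,x1,y1 in [("petri",184,133,224,172),("jar",230,122,268,160),("dv",242,198,270,212),("marker",180,212,234,226),("tube",262,225,284,234)]])
E
python3 st.py
```

```text
plate shift 0.6722959280014038 (1007, 668) 0.13539730230029554
pad (0.9988009333610535, (90, 40)) expect (90,40)
max moved px outside: [('petri', 1.5493589639663696), ('jar', 1.4577562808990479), ('dv', 1.28316330909729), ('marker', 1.2195767164230347), ('tube', 10.28787899017334)]
12.05 tip [ 0.4354 -0.2186  0.2996] local -0.1498 -0.1695 appr [ 0.174  0.028 -0.984] jaw yaw -81.33 F [1.1 0.5 1. ]
```

The tube's patch differs, so I'll check whether it has moved.

```bash
python3 - <<'E'
from h import *
p,d=camera("top");cv2.imwrite("pics/top10.png",cv2.cvtColor(p,cv2.COLOR_RGB2BGR))
for i in (0,1,5,9,10):
    g=cv2.imread(f"pics/top{i}.png",0)[220:240,258:288].astype(float);w=np.clip(g-150,0,None);y,x=np.mgrid[220:240,258:288]
    if w.sum()>0:
        u,v=(w*x).sum()/w.sum(),(w*y).sum()/w.sum();print(i,u,v,w.sum(),atz("top",u,v,.008).round(4))
a=[cv2.resize(cv2.imread(f"pics/top{i}.png")[215:245,250:295],None,fx=8,fy=8,interpolation=2) for i in (0,10)];cv2.imwrite("pics/tube.png",np.hstack(a))
E
```

```text
0 272.52756653992395 229.16730038022814 1052.0 [0.4019 0.0948 0.008 ]
1 272.8050847457627 229.5677966101695 1298.0 [0.4008 0.0941 0.008 ]
5 260.785 221.945 200.0 [0.4209 0.126  0.008 ]
9 272.6971375807941 229.99630655586336 1083.0 [0.3997 0.0944 0.008 ]
10 272.68376865671644 229.99160447761193 1072.0 [0.3997 0.0944 0.008 ]
```

View pics/tube.png

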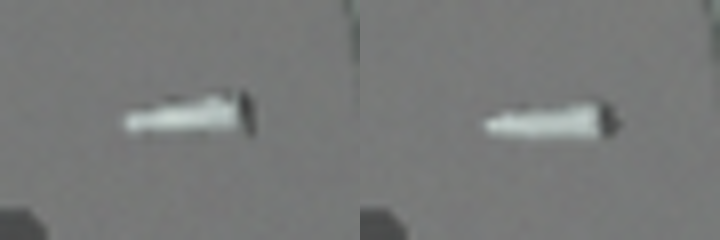

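The tube rolled about 2 mm as it settled by itself; it had already begun before I came near it. It is now still and far below the 15 mm limit. Handing in.

```bash
python3 -c "
from bench import *
print(close_job())"
```

```text
the job is handed in; nothing more can be done
None
```

I pushed the slide home by its end plate, pressed the lever through the window and let it come back up. The job was handed in at about 12 s of the 45 s allowed; it gave no verdict.

- **Slide:** The end plate measured 135.4 mm of travel in the last top picture, against 135 mm nominal. That image match was only moderate (0.67), but two earlier feature checks averaged the same. The slide stopped hard at 33 N. In the side view the vial stands upright under the ram; I did not measure its position or tilt.
- **Stopper:** The pad went down about 31 mm and the force rose steeply to 24 N, which is where the stopper should be home. In the side view it now sits lower, with a gap to the ram. I could not read its depth directly.
- **Lever:** The pad is back at exactly its starting pixels.
- **Guard and vial:** The pictures showed the gripper clear of both throughout. The pressing force also had a sideways part of 14 N along x. I put that down to friction on the pad rather than contact with the guard, but did not confirm it.
- **Other things:** The petri dish, jar, marker and done vials show no movement. `microtube_3` does disagree with the start: it rolled about 2 mm. The first millimetre or so came before I was near it, and it was still at the end, well under the 15 mm limit.
- **Robot:** At the end it was clear of everything, with force readings within about 1 N of zero.

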